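# Snap the cheese tools into their clip rack

### The arm

A 6-joint arm with a two-finger parallel gripper is mounted at the origin on the work surface. World frame = base frame: x ahead of the robot, y to its left, z up, the work surface at z = 0. Lengths are in mm, angles in rad, forces in N, time in s.
With the tool pointing down it reaches from about 300 to 775 mm from the base axis. Payload 14.6 kg.
Tool frame: the origin (TCP) lies on the centre line of the jaws, within the pads' length; the fingertips stand 19 mm ahead of it and the grasp point (between the pads) is the TCP (bot.tip_reach is the distance from the TCP to the fingertips, in mm); y points along the fingers, x is the direction in which the jaws open and shut, and the axes are right-handed (so a half turn about y gives the same grasp; the last joint's range is limited). The gripper opens to 85 mm and grips with 20 to 120 N. Pads are 22 mm wide; open, the fingers measure 114 mm over their backs; the gripper's body (76 mm by 85 mm) begins 54 mm behind the grasp point. The pads swing forward as they close: fully open they stand 13 mm farther back than shut.
Start: joints at [1.092, 0.3, 1.521, -0, 1.321, -0.067], TCP at [220.139, 504.012, 228.081] pointing down, gripper open.
Joint ranges: [-3.03, 3.03], [-0.79, 2.21], [0.23, 2.52], [-1.04, 4.18], [0, 3.07], [-2.55, 2.55]. Speed limits (rad/s): [2.22, 2.22, 2.57, 3.14, 3.14, 3.14].

### API

Orientations are given as a unit quaternion [w, x, y, z].
In Python, from rig import bot gives the robot as it stands. Calls block until the motion is done:
- bot.move_to(position, orientation): joint-space move of the TCP to a pose.
- bot.servo_line(position, attitude=None, speed=150, until_force=None): straight line of the TCP; attitude=None keeps the orientation; speed is the mean speed in mm/s. With until_force (N) it stops when the force on the tool has changed by that much, and returns True; else False.
- bot.move_joints(angles): joint-space move.
- bot.move_gripper(opening, grip_force=None): finger opening in mm; grip_force is the grip in N (None keeps the last); returns when the fingers have stopped.
- bot.dwell(seconds).
- bot.ik(position, orientation): joint angles nearest the present ones, or None.
- bot.read_state(): the state.
- bot.read_camera(name): name is "side" or "top"; returns a dict with "image" (384x512x3 uint8, blue, green, red), "depth" (384x512 float32, mm along the optical axis (not along the pixel's ray), 0 where there is no reading), "fovy" (degrees; the focal length in pixels is half the picture's height over the tangent of half this angle, whatever the lens; pixels are square), "cx", "cy" (the principal point, pixels), "eye" and "attitude" of the camera in the world. Camera axes: x right, y down, z forward; pixel columns grow to the right and rows downward; lengths in mm; the calibration is good to about 2 mm. A picture is of the moment at which its call begins.
A pose or a line that the arm cannot do raises bot.MotionError and nothing moves.
- bot.finish_job(): hands the job in, once; it reports no verdict.
The state is a dict: "clock": time; "joint_positions": joint angles; "qvel": joint speeds; "effort": joint torques, N m; "ee_pos": TCP position; "tool_rot": TCP orientation; "ft_force": force on the tool from outside, world axes, zero at the start; "moment": the same for the moment, N m; "grip_width": finger opening in mm.
Only numpy, scipy, OpenCV 4.12 (cv2) and the standard library are available. Lean on these libraries where they do the work, as an engineer would, in place of code of your own. Each camera call takes 0.05 s, during which the arm holds its last target.

### The job

Put the cheese iron (half-round scoop blade, thick handle) and the two-pronged cheese fork (thin handle) away in the clip rack: press each one down sideways into the free pair of spring clips that fits its round necks, until both necks have snapped fully home, with its working end pointing the same way as that of the spatula already stored there. Then let go; leave the spatula, the jar and the cheeses where they are.

Things in the scene. Friction and masses are not known exactly. Their poses are not given: they have to be found in the camera images.
- rack: Fixed rack: wooden base 160 x 320 x 12 mm, two rails along its y at x = +45 and -45 mm, 16 mm wide, tops 28 mm above the counter; a 74 mm free channel between them (floor at 12 mm) for fingers. Origin: centre of underside. Tools lie along x across both rails, blade to +x. Places at y = -100 (wide clips), 0 (narrow), +100 mm (narrow, holds the spatula).
- rail_front (a point): Middle of the top of the rack's +x rail. Every place has one upward-opening steel spring clip on each rail, 14 mm long in x (inner faces 38 mm from the rack's middle): two sprung jaws with rounded lips and flared lead-ins that reach 27 to 32 mm above the rail top and guide a neck up to 6 mm off centre. Axes as the rack's.
- wide_seat (a point): Centre of the iron's grip when home: axis of the wide clips (for 20 mm necks), half-way between both clips, 38 mm above the counter. x along the stored tool to its blade, z up. A neck pressed down spreads the jaws 3 mm each, then drops on the rail top under the lips; roughly 10 to 16 N per tool. Not snapped in, it sits 8 mm or more too high.
- narrow_seat (a point): Centre of the fork's grip when home: axis of the free narrow clips (for 14 mm necks, middle place of the rack), half-way between both clips, 35 mm above the counter. Axes as the rack's. Works like the wide clips; not snapped in, the neck sits 6 mm or more too high.
- iron_center (a point): Cheese iron, 130 mm from here to the blade's tip, 70 mm to the pommel's end, about 130 g. Here: centre of its square grip (64 long, 24 x 24 mm), 12 mm above the counter at start, lying on a flat. Round necks 20 mm thick 32 to 60 mm either side, then pommel (22 mm) and half-round scoop (20 mm wide). x to the blade, z up. The grip goes between the clips, 6 mm play either way.
- iron_front (a point): Axis of the cheese iron's blade-side neck, 45 mm ahead (+x) of its grip's centre; goes into the clip on the rack's +x rail.
- iron_rear (a point): Axis of the cheese iron's pommel-side neck, 45 mm behind its grip's centre.
- fork_center (a point): Two-pronged fork, 130 mm from here to the prongs' tips, 70 mm to the pommel's end, about 90 g. Here: centre of its square grip (64 long, 20 x 20 mm), 10 mm above the counter at start, lying on a flat. Round necks 14 mm thick 32 to 60 mm either side, then pommel (16 mm) and 26 mm wide fork. x to the prongs, z up. The grip goes between the clips, 6 mm play either way.
- fork_front (a point): Axis of the fork's prong-side neck, 45 mm ahead (+x) of its grip's centre; goes into the clip on the rack's +x rail.
- fork_rear (a point): Axis of the fork's pommel-side neck, 45 mm behind its grip's centre.
- spatula_center (a point): Flat cheese spatula, 200 mm long, handle like the fork's, 34 mm wide flat blade; already home in the narrow clips at the rack's +y end, blade to the rack's +x. Here: its grip's centre, 35 mm above the counter. Bystander: leave it clipped.
- jar: Bystander: dark jam jar with a brass lid, 68 mm wide, 85 mm high, standing on the counter. Origin: centre of its underside.
- truckle: Bystander: small round brown-rinded cheese, 96 mm wide, 55 mm high. Origin: centre of its underside.
- cheese: Bystander: rectangular block of yellow cheese, 90 x 70 x 45 mm. Origin: centre of its underside.
- iron: The cheese iron as a body; origin under its grip's centre (see its points).
- fork: The fork as a body; origin under its grip's centre (see its points).
Mind the look-alikes: they are no part of the job. What is shaped like the fork but turquoise is not meant.

How it is judged (in metres and radians):
At the end, for the whole second after the job is handed in: Iron in the wide clips, fork in the free narrow clips: both necks within 3 mm in height and 4 mm sideways of the seat's axis, grip centre within 9 mm along it, working ends to the rack's +x, both at rest; spatula within 8 mm, jar and cheeses within 30 mm of their starts (y of iron_front in the frame of wide_seat between -0.004 and 0.004 m and z of iron_front in the frame of wide_seat between -0.003 and 0.003 m and y of iron_rear in the frame of wide_seat between -0.004 and 0.004 m and z of iron_rear in the frame of wide_seat between -0.003 and 0.003 m and x of iron_center in the frame of wide_seat between -0.009 and 0.009 m and x of iron_front in the frame of wide_seat above 0.03 m and y of fork_front in the frame of narrow_seat between -0.004 and 0.004 m and z of fork_front in the frame of narrow_seat between -0.003 and 0.003 m and y of fork_rear in the frame of narrow_seat between -0.004 and 0.004 m and z of fork_rear in the frame of narrow_seat between -0.003 and 0.003 m and x of fork_center in the frame of narrow_seat between -0.009 and 0.009 m and x of fork_front in the frame of narrow_seat above 0.03 m and linear speed of each of iron, fork below 0.02 m/s and distance of each of jar, truckle, cheese from where it was at the start of the episode below 0.03 m and distance of spatula_center from where it was at the start of the episode below 0.008 m); the robot touches nothing.
It fails at once if the clipped spatula is shifted by 8 mm or more (distance of spatula_center from where it was at the start of the episode above 0.008 m).
It fails at once if the jar is pushed 30 mm or more (distance of jar from where it was at the start of the episode above 0.03 m).
It fails at once if the round cheese is pushed 30 mm or more (distance of truckle from where it was at the start of the episode above 0.03 m).
It fails at once if the block of cheese is pushed 30 mm or more (distance of cheese from where it was at the start of the episode above 0.03 m).
It also fails if it takes over 64 s, if anything falls off the work surface, if the arm or the gripper's body presses on something with over 40 N, if the wrist force passes 120 N, or if a joint passes its speed limit or range.

## Working session

There is one attempt and no reset: what is moved stays moved. The work goes in short steps, each a Python script; the robot and the scene stay as the last script left them, time stands still between calls to the robot, and variables do not carry over. Pictures are saved under pics/ and viewed, and the job is handed in when it is done.

```bash
ls; mkdir -p pics
python3 - <<'E'
from rig import bot
import cv2,numpy as np,pickle
s=bot.read_state();print(s['clock'],s['grip_width'],bot.tip_reach)
d={}
for n in("top","side"):
    c=bot.read_camera(n);d[n]=c
    cv2.imwrite(f"pics/{n}0.png",cv2.resize(c["image"],None,fx=1.5,fy=1.5))
    print(n,c["fovy"],c["cx"],c["cy"],c["eye"],c["attitude"])
pickle.dump(d,open("cam0.pkl","wb"))
E
```

```text
pics
0.0 85.46600581414245 19.0
top 42.92984728012864 256.31635871628225 197.79995112586354 [ 314.32815136   43.48496493 1418.99226513] [-0.05784586  0.70943498 -0.69892181  0.06974368]
side 49.86943745676648 253.4963661945783 185.84683755912272 [ 513.33373061 -985.86818953  915.1347923 ] [-0.41655995  0.90874735 -0.01880907  0.01738649]
```

View pics/top0.png

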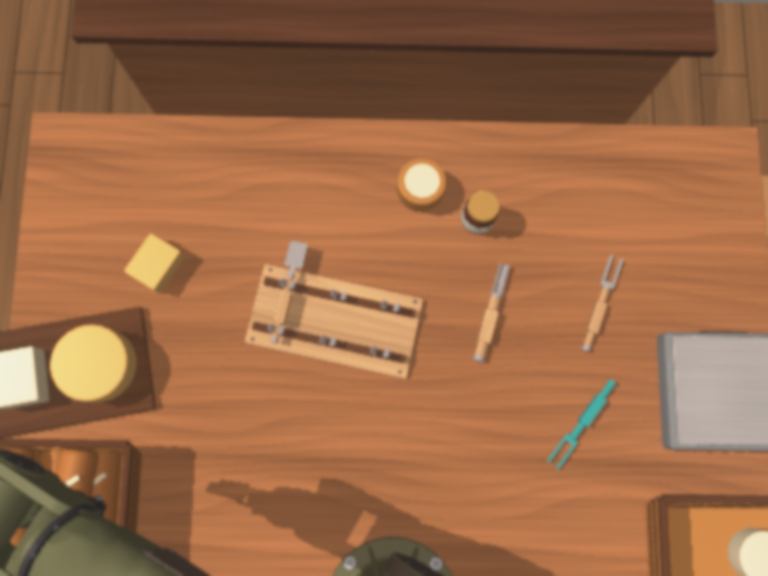

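View pics/side0.png

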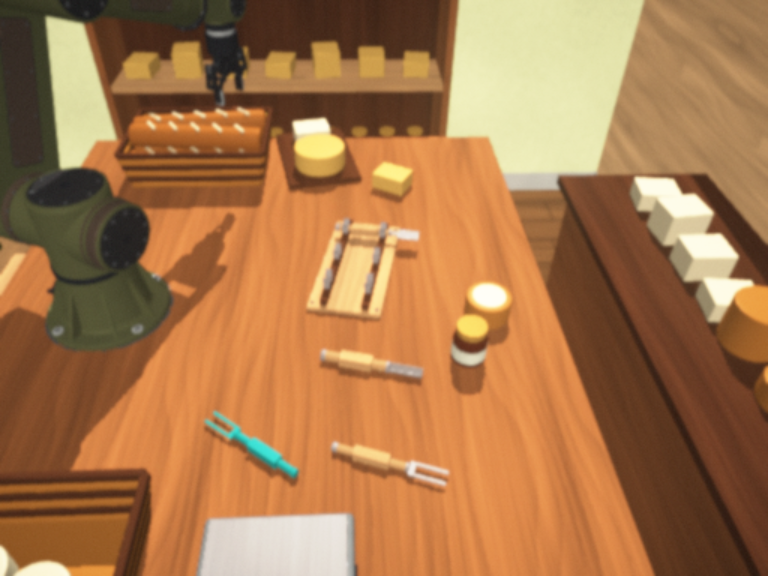

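The candidates in the top picture (at 1.5x) are:
- A wooden tool with a scoop blade at (490,318), which is the iron.
- A wooden two-pronged fork at (600,305), which is the fork meant.
- A turquoise fork at (582,425), which is the look-alike.

The rack is at (335,320), with the spatula in its left end. I'll confirm with enlarged crops and check the depth.

```bash
cat > h.py <<'E'
import numpy as np,cv2,pickle
from scipy.spatial.transform import Rotation as R
def q2R(q): return R.from_quat([q[1],q[2],q[3],q[0]]).as_matrix()
def R2q(M):
    q=R.from_matrix(M).as_quat();return [q[3],q[0],q[1],q[2]]
def foc(c): return c["image"].shape[0]/2/np.tan(np.radians(c["fovy"])/2)
def rays(c,uv):
    uv=np.atleast_2d(uv).astype(float);f=foc(c)
    d=np.c_[(uv[:,0]-c["cx"])/f,(uv[:,1]-c["cy"])/f,np.ones(len(uv))]
    return d@q2R(c["attitude"]).T
def onplane(c,uv,z):
    d=rays(c,uv);e=np.array(c["eye"]);return e+d*((z-e[2])/d[:,2])[:,None]
def bydepth(c,uv):
    uv=np.atleast_2d(uv);return np.array(c["eye"])+rays(c,uv)*np.array([c["depth"][int(v),int(u)] for u,v in uv])[:,None]
def proj(c,P):
    p=(np.atleast_2d(P)-np.array(c["eye"]))@q2R(c["attitude"]);f=foc(c)
    return np.c_[c["cx"]+f*p[:,0]/p[:,2],c["cy"]+f*p[:,1]/p[:,2]]
def cloud(c):
    h,w=c["depth"].shape;u,v=np.meshgrid(np.arange(w),np.arange(h))
    uv=np.c_[u.ravel(),v.ravel()];P=np.array(c["eye"])+rays(c,uv)*c["depth"].reshape(-1,1)
    P[c["depth"].ravel()==0]=np.nan
    return P.reshape(h,w,3)
def crop(c,x0,y0,x1,y1,s,name):
    cv2.imwrite(name,cv2.resize(c["image"][y0:y1,x0:x1],None,fx=s,fy=s,interpolation=cv2.INTER_CUBIC))
E
python3 - <<'E'
from h import *
d=pickle.load(open("cam0.pkl","rb"))
t=d["top"];s=d["side"]
crop(t,300,165,430,315,5.3*.75,"pics/tcrop.png")
crop(t,155,150,295,260,5,"pics/rackcrop.png")
C=cloud(t)
for uv in [(100,120),(200,300),(350,280),(450,120),(360,240),(300,180),(120,250)]: print(uv,C[uv[1],uv[0]].round(1))
C=cloud(s)
for uv in [(200,300),(350,280),(150,200),(260,280),(330,140)]: print('s',uv,C[uv[1],uv[0]].round(1))
E
```

```text
(100, 120) [ 8.053e+02  4.974e+02 -6.000e-01]
(200, 300) [276.2 176.9   4.2]
(350, 280) [ 338.  -252.3   -4.2]
(450, 120) [ 823.9 -566.8    6. ]
(360, 240) [ 453.3 -282.5    2.7]
(300, 180) [ 630.7 -108.6   -4. ]
(120, 250) [413.9 411.1   4.5]
s (200, 300) [ 4.206e+02 -3.687e+02 -2.000e-01]
s (350, 280) [ 820.5 -322.6    1.6]
s (150, 200) [240.6  13.3   1.7]
s (260, 280) [ 578.3 -311.4   -1.4]
s (330, 140) [ 8.932e+02  3.425e+02 -8.000e-01]
```

View pics/tcrop.png

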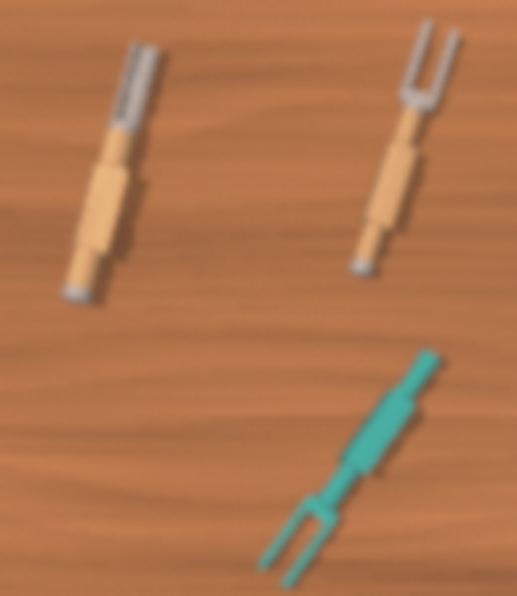

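View pics/rackcrop.png

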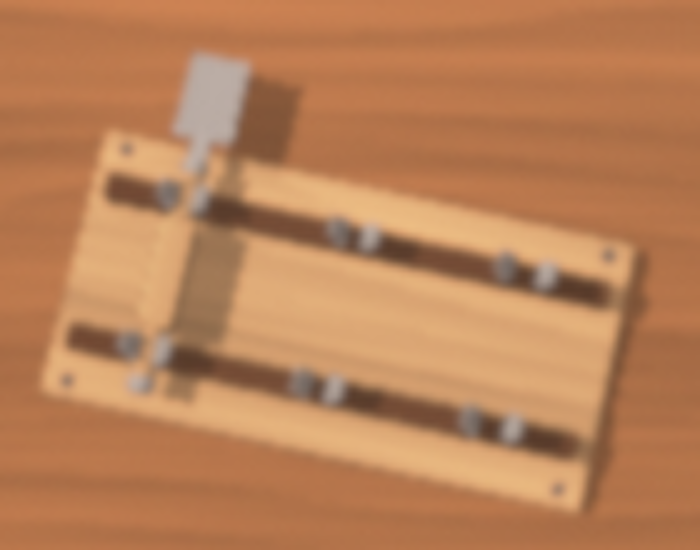

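Run:
```python
from h import *
d=pickle.load(open("cam0.pkl","rb"))
s=d["side"]
crop(s,200,140,290,215,8,"pics/rackside.png")
crop(s,210,225,310,330,5.5,"pics/toolside.png")
```

```text
(no output)
```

View pics/rackside.png

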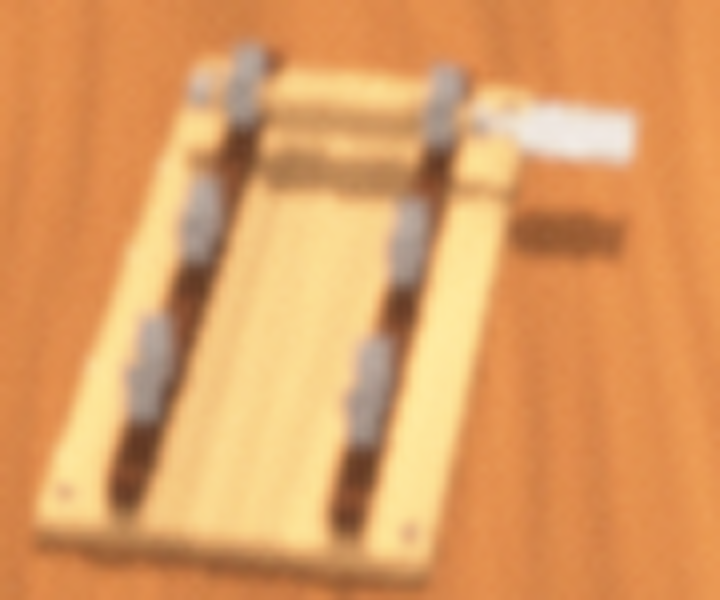

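View pics/toolside.png

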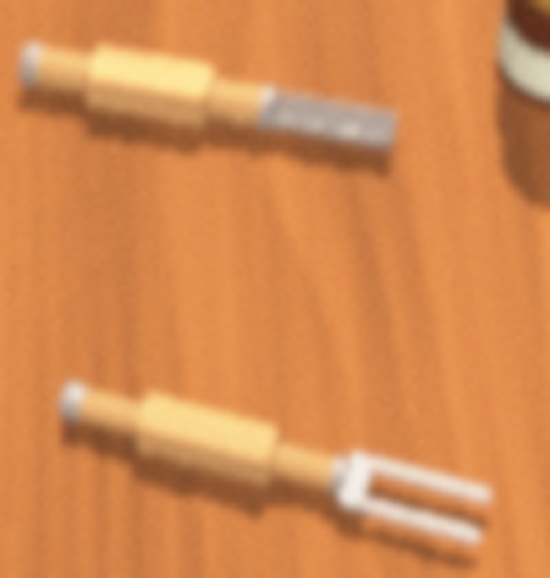

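```bash
cat > fit.py <<'E'
from h import *
from scipy.optimize import least_squares
d=pickle.load(open("cam0.pkl","rb"));t=d["top"];s=d["side"]
def px(xy,x0,y0,k): return (np.array(xy,float)+.5)/k-.5+[x0,y0]
def T(p,loc):
    x,y,a=p;c,sn=np.cos(a),np.sin(a);loc=np.array(loc,float)
    return np.c_[x+c*loc[:,0]-sn*loc[:,1],y+sn*loc[:,0]+c*loc[:,1],loc[:,2]]
def fit(obs,p0,nm):
    f=lambda p,o=obs:np.concatenate([(proj(c,T(p,l))-uv).ravel() for c,l,uv in o])
    r=least_squares(f,p0);print(nm,r.x.round(3),np.abs(r.fun).max().round(2))
    for o in obs:
        rr=least_squares(lambda p:f(p,[o]),p0);print('   single',rr.x.round(3),rr.fun.round(2))
    return r.x
rack=fit([(t,[(80,160,12),(80,-160,12),(-80,-160,12),(-80,160,12)],px([(107,130),(637,241),(584,512),(40,391)],155,150,5)),
 (s,[(-80,-160,12),(80,-160,12),(80,-160,0)],px([(35,532),(428,570),(425,585)],200,140,8))],[500,60,0.2],'rack')
iron=fit([(t,[(-70,0,12),(130,0,10),(0,0,24)],px([(79,294),(146,45),(104,209)],300,165,3.975)),
 (s,[(-70,0,12),(130,0,10)],px([(26,63),(394,131)],210,225,5.5))],[480,-200,0],'iron')
fork=fit([(t,[(-70,0,10),(130,0,10),(0,0,20)],px([(362,268),(442,26),(394,187)],300,165,3.975)),
 (s,[(-70,0,10),(130,0,10)],px([(68,402),(486,516)],210,225,5.5))],[480,-300,0],'fork')
np.savez("fit.npz",rack=rack,iron=iron,fork=fork)
def box(x0,x1,w,z0,z1): 
    return [[(x0,-w,z),(x1,-w,z),(x1,w,z),(x0,w,z)] for z in (z0,z1)]
P=[]
def add(p,polys): P.extend(T(p,q) for q in polys)
add(rack,box(-80,80,160,0,12));
for y,r in((-100,10),(0,7)):
  for x in (-45,45): add(rack,[[(x-7,y-r,57),(x+7,y-r,57),(x+7,y+r,57),(x-7,y+r,57)]])
add(iron,box(-32,32,12,0,24)+[[(-70,-10,12),(60,-10,12),(60,10,12),(-70,10,12)]])
add(iron,[[(60,-10,10),(130,-10,10),(130,10,10),(60,10,10)]])
add(fork,box(-32,32,10,0,20)+[[(-70,-7,10),(60,-7,10),(60,7,10),(-70,7,10)],[(60,-13,10),(130,-13,10),(130,13,10),(60,13,10)]])
K=5
for c,nm,bx in((t,'top',(158,155,300,260)),(t,'topt',(300,165,430,255)),(s,'side',(190,135,320,335))):
    x0,y0,x1,y1=bx;k=K if nm!='side' else 3
    im=cv2.resize(c["image"][y0:y1,x0:x1],None,fx=k,fy=k,interpolation=cv2.INTER_CUBIC)
    for q in P: cv2.polylines(im,[np.round(((proj(c,q)-[x0,y0]+.5)*k-.5)).astype(int)],True,(255,0,0),1)
    cv2.imwrite(f"pics/ov_{nm}.png",im)
E
python3 fit.py
```

```text
rack [ 5.24898e+02  1.17047e+02 -1.96000e-01] 1.62
   single [ 5.24975e+02  1.17942e+02 -1.98000e-01] [-0.07 -0.26  0.27  0.29 -0.28 -0.38  0.08  0.36]
   single [ 5.19687e+02  1.14217e+02 -1.64000e-01] [-0.83 -0.25  0.25 -0.36  0.57  0.5 ]
iron [ 5.18880e+02 -1.80117e+02 -2.70000e-01] 1.12
   single [ 5.18176e+02 -1.80660e+02 -2.73000e-01] [-0.37  1.34  0.16 -0.52  0.22 -0.86]
   single [ 5.19966e+02 -1.78615e+02 -2.67000e-01] [-0.17 -0.07  0.17  0.04]
fork [ 5.40483e+02 -3.94125e+02 -3.46000e-01] 1.55
   single [ 5.39004e+02 -3.94224e+02 -3.50000e-01] [-0.27  1.31  0.23 -0.28  0.05 -1.05]
   single [ 5.42090e+02 -3.93827e+02 -3.43000e-01] [-0.38 -0.16  0.37  0.09]
```

View pics/ov_top.png

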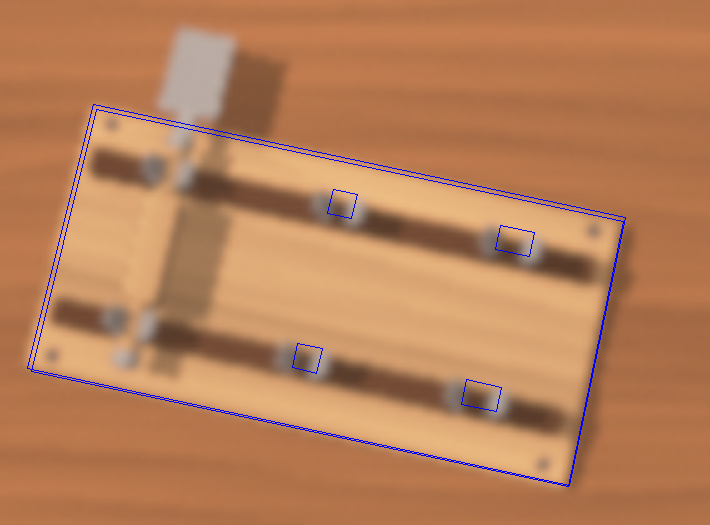

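View pics/ov_topt.png

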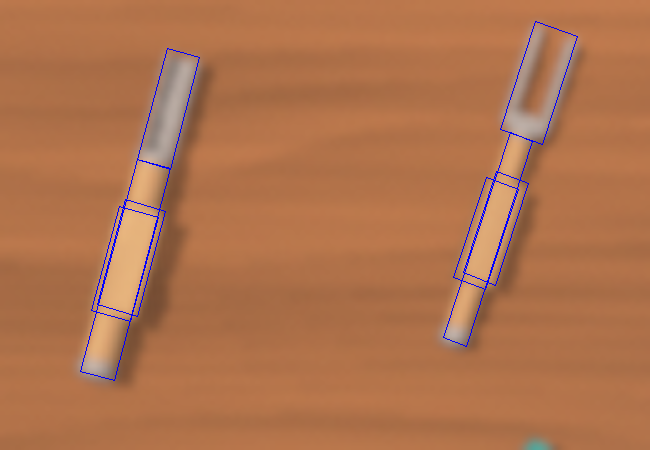

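View pics/ov_side.png

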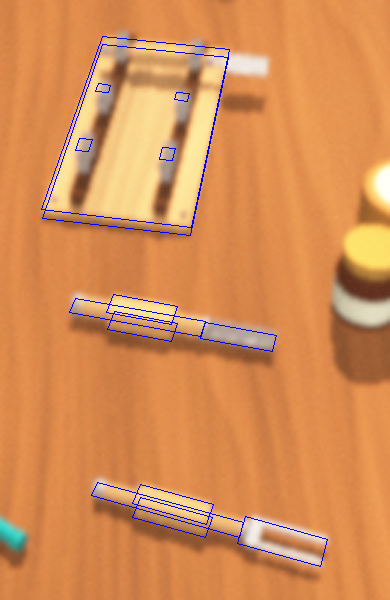

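```bash
cat >> h.py <<'E'
def ori(a,sg=1):
    x=sg*np.array([-np.sin(a),np.cos(a),0]);y=np.array([0,0,-1.]);return R2q(np.c_[x,y,np.cross(x,y)])
def seat(F,y): # rack place
    x0,y0,a=F["rack"];return np.array([x0-np.sin(a)*y,y0+np.cos(a)*y]),a
E
python3 - <<'E'
from rig import bot
from h import *
F=np.load("fit.npz")
print(q2R(bot.read_state()["tool_rot"]).round(2))
for sg in(1,-1):
  for k,y in(("iron",-100),("fork",0)):
    p,a=seat(F,y);i=F[k]
    for P,A in(((i[0],i[1],150),i[2]),((i[0],i[1],23),i[2]),((p[0],p[1],150),a),((p[0],p[1],48),a)):
      q=bot.ik(P,ori(A,sg));print(sg,k,np.round(P),None if q is None else np.round(q,2))
E
```

```text
[[ 0.4  -0.   -0.92]
 [ 0.92 -0.    0.4 ]
 [-0.   -1.    0.  ]]
1 iron [ 519. -180.  150.] [-0.4   0.37  1.61 -0.    1.16 -1.7 ]
1 iron [ 519. -180.   23.] [-0.4   0.55  1.69 -0.    0.9  -1.7 ]
1 iron [505.  19. 150.] [-0.03  0.28  1.73 -0.    1.12 -1.41]
1 iron [505.  19.  48.] [-0.03  0.44  1.8  -0.    0.9  -1.41]
1 fork [ 540. -394.  150.] [-0.68  0.63  1.23 -0.    1.28 -1.91]
1 fork [ 540. -394.   23.] [-0.68  0.77  1.3  -0.    1.06 -1.91]
1 fork [525. 117. 150.] [ 0.15  0.35  1.64 -0.    1.15 -1.22]
1 fork [525. 117.  48.] [ 0.15  0.49  1.71 -0.    0.93 -1.22]
-1 iron [ 519. -180.  150.] [-0.4   0.37  1.61 -0.    1.16  1.44]
-1 iron [ 519. -180.   23.] [-0.4   0.55  1.69 -0.    0.9   1.44]
-1 iron [505.  19. 150.] [-0.03  0.28  1.73 -0.    1.12  1.73]
-1 iron [505.  19.  48.] [-0.03  0.44  1.8  -0.    0.9   1.73]
-1 fork [ 540. -394.  150.] [-0.68  0.63  1.23 -0.    1.28  1.23]
-1 fork [ 540. -394.   23.] [-0.68  0.77  1.3  -0.    1.06  1.23]
-1 fork [525. 117. 150.] [ 0.15  0.35  1.64 -0.    1.15  1.92]
-1 fork [525. 117.  48.] [ 0.15  0.49  1.71 -0.    0.93  1.92]
```

Run:
```python
from rig import bot
from h import *
F=np.load("fit.npz");i=F["iron"];o=ori(i[2])
bot.move_to([i[0],i[1],140],o)
bot.move_gripper(60,80)
print(bot.servo_line([i[0],i[1],22],speed=100,until_force=10))
s=bot.read_state();print(s["ee_pos"],s["ft_force"],s["clock"])
bot.move_gripper(10,80)
s=bot.read_state();print(s["grip_width"],s["ee_pos"],s["ft_force"])
bot.servo_line([i[0],i[1],150],speed=150)
p,a=seat(F,-100)
bot.move_to([p[0],p[1],120],ori(a))
s=bot.read_state();print(s["grip_width"],s["ee_pos"],s["ft_force"],s["clock"])
d={}
for n in("top","side"):d[n]=bot.read_camera(n)
pickle.dump(d,open("cam1.pkl","wb"))
crop(d["top"],190,130,320,260,4.5,"pics/t1.png");crop(d["side"],190,110,320,240,4.5,"pics/s1.png")
```

```text
False
[ 519.21612406 -180.27612846   22.61239023] [ 0.36601591 -0.46796397 -0.15158932] 4.4667
10.045736696782154 [ 518.87926011 -180.12640265   22.01568036] [-0.69225998 -0.58877388  0.49156409]
10.239485686145146 [505.69499139  18.17646187 119.99861044] [-0.52392644 -1.12783526 -0.62200557] 6.825
```

View pics/t1.png

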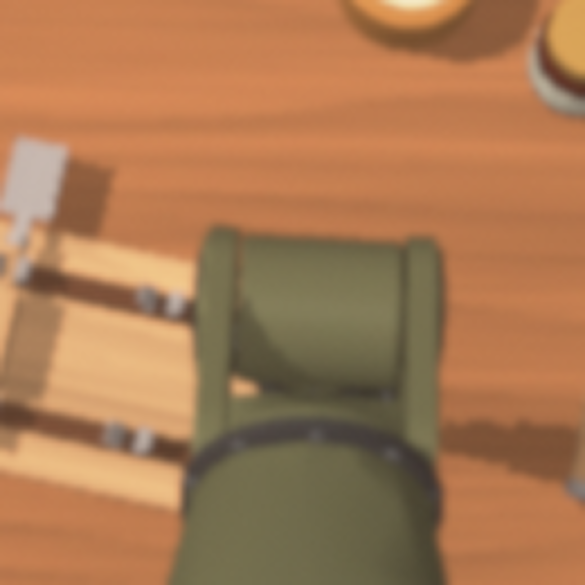

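View pics/s1.png

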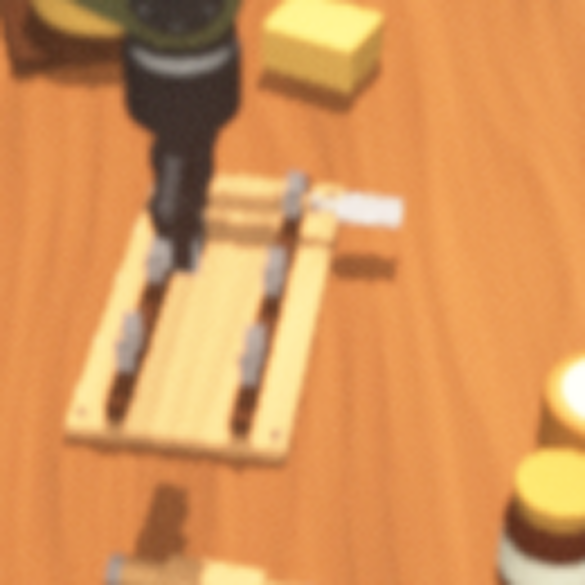

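Run:
```python
from h import *
d=pickle.load(open("cam1.pkl","rb"));d0=pickle.load(open("cam0.pkl","rb"));s=d["side"]
print(proj(s,[(505.7,18.2,120),(505.7,18.2,101)]))
print(d["top"]["eye"],d["top"]["attitude"],s["eye"],s["attitude"])
crop(d["top"],300,165,430,315,3.975,"pics/t2.png");crop(s,210,225,310,330,5.5,"pics/s2.png")
```

```text
[[231.14616294 168.96482086]
 [231.26399315 173.73511742]]
[ 314.32815136   43.48496493 1418.99226513] [-0.05784586  0.70943498 -0.69892181  0.06974368] [ 513.33373061 -985.86818953  915.1347923 ] [-0.41655995  0.90874735 -0.01880907  0.01738649]
```

View pics/t2.png

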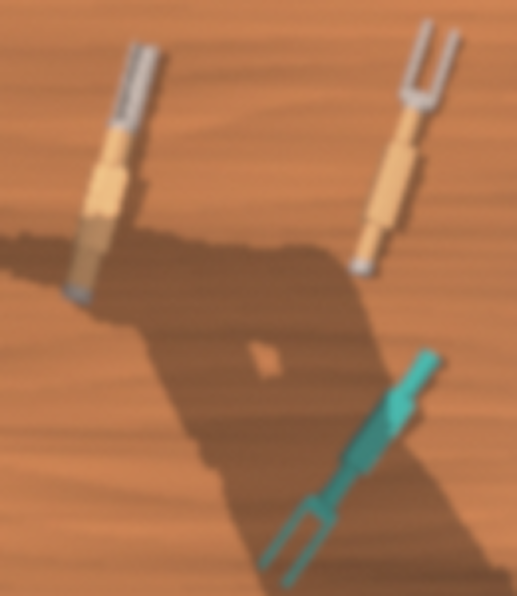

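View pics/s2.png

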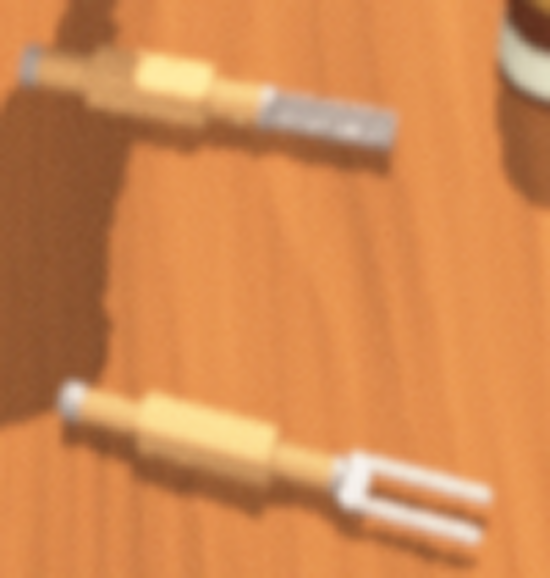

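Run:
```python
from h import *
d=pickle.load(open("cam1.pkl","rb"));s=d["side"]
crop(s,200,110,260,190,7,"pics/s3.png")
C=cloud(s)
for v in range(160,180,1): print(v,C[v,228:236,:].round(0).tolist()[::2])
```

```text
160 [[498.0, -30.0, 191.0], [503.0, -34.0, 194.0], [509.0, -25.0, 187.0], [515.0, 3.0, 166.0]]
161 [[497.0, -17.0, 178.0], [503.0, -27.0, 186.0], [509.0, -24.0, 183.0], [515.0, 12.0, 156.0]]
162 [[497.0, -19.0, 176.0], [503.0, -19.0, 176.0], [509.0, -24.0, 179.0], [515.0, 10.0, 153.0]]
163 [[497.0, 2.0, 156.0], [503.0, 5.0, 153.0], [509.0, -22.0, 174.0], [515.0, 9.0, 150.0]]
164 [[497.0, 1.0, 153.0], [503.0, 0.0, 153.0], [509.0, 0.0, 153.0], [515.0, 6.0, 149.0]]
165 [[497.0, 1.0, 149.0], [503.0, 0.0, 149.0], [509.0, -0.0, 150.0], [515.0, 6.0, 145.0]]
166 [[497.0, 1.0, 145.0], [503.0, 4.0, 143.0], [509.0, -0.0, 146.0], [515.0, 8.0, 139.0]]
167 [[496.0, 3.0, 140.0], [503.0, 1.0, 141.0], [509.0, 0.0, 142.0], [515.0, 9.0, 135.0]]
168 [[496.0, -2.0, 140.0], [502.0, -1.0, 139.0], [508.0, -0.0, 138.0], [515.0, 11.0, 129.0]]
169 [[496.0, 5.0, 130.0], [502.0, 2.0, 133.0], [508.0, -3.0, 136.0], [515.0, 6.0, 130.0]]
170 [[496.0, 8.0, 124.0], [502.0, 6.0, 126.0], [508.0, 8.0, 124.0], [515.0, 145.0, 15.0]]
171 [[494.0, 143.0, 12.0], [501.0, 144.0, 11.0], [508.0, 143.0, 12.0], [515.0, 144.0, 11.0]]
172 [[494.0, 139.0, 11.0], [501.0, 136.0, 13.0], [507.0, 142.0, 9.0], [514.0, 139.0, 10.0]]
173 [[494.0, 134.0, 11.0], [500.0, 136.0, 9.0], [507.0, 130.0, 14.0], [514.0, 131.0, 12.0]]
174 [[494.0, 121.0, 16.0], [500.0, 130.0, 9.0], [507.0, 127.0, 12.0], [514.0, 128.0, 10.0]]
175 [[494.0, 120.0, 13.0], [500.0, 120.0, 13.0], [507.0, 120.0, 13.0], [514.0, 125.0, 9.0]]
176 [[494.0, 116.0, 12.0], [500.0, 115.0, 12.0], [507.0, 116.0, 12.0], [514.0, 116.0, 11.0]]
177 [[494.0, 107.0, 15.0], [500.0, 110.0, 12.0], [507.0, 111.0, 11.0], [514.0, 110.0, 12.0]]
178 [[494.0, 104.0, 13.0], [500.0, 104.0, 13.0], [507.0, 110.0, 8.0], [514.0, 107.0, 10.0]]
179 [[494.0, 97.0, 14.0], [500.0, 99.0, 13.0], [507.0, 103.0, 9.0], [514.0, 99.0, 12.0]]
```

View pics/s3.png

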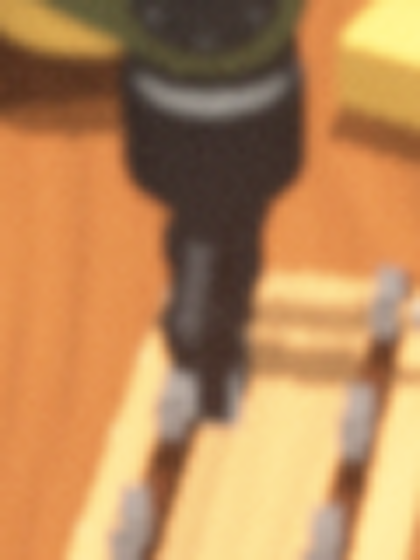

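The tips project to about z = 121 while the TCP reads 120. The stated 19 mm of reach does not show, and the jaws closed above the iron, which did not move. I'll measure the true tip offset by touching bare counter with the jaws at grasp opening.

Run:
```python
from rig import bot
from h import *
F=np.load("fit.npz");i=F["iron"];o=ori(i[2])
bot.move_gripper(24)
bot.move_to([500,-280,60],o)
print(bot.servo_line([500,-280,26],speed=120,until_force=6))
print(bot.servo_line([500,-280,-8],speed=30,until_force=6))
s=bot.read_state();print(s["ee_pos"],s["ft_force"],s["clock"],s["grip_width"])
bot.servo_line([500,-280,60],speed=200)
```

```text
False
True
[ 499.89185947 -279.91678585   -3.18775397] [-1.9304964   1.76712425  9.4302256 ] 9.7167 23.964523709467862
```

Run:
```python
from rig import bot
from h import *
F=np.load("fit.npz");i=F["iron"];o=ori(i[2])
bot.move_gripper(55,80)
bot.move_to([i[0],i[1],60],o)
print(bot.servo_line([i[0],i[1],1.5],speed=80,until_force=8))
s=bot.read_state();print(s["ee_pos"],s["ft_force"],s["clock"])
bot.move_gripper(10,80)
s=bot.read_state();print(s["grip_width"],s["ee_pos"],s["ft_force"])
bot.servo_line([i[0],i[1],110],speed=150)
p,a=seat(F,-100)
bot.move_to([p[0],p[1],75],ori(a))
s=bot.read_state();print(s["grip_width"],s["ee_pos"],s["ft_force"],s["clock"])
d={}
for n in("top","side"):d[n]=bot.read_camera(n)
pickle.dump(d,open("cam2.pkl","wb"))
crop(d["top"],190,130,320,260,4.5,"pics/t4.png");crop(d["side"],190,110,320,240,4.5,"pics/s4.png")
```

```text
False
[ 519.14595981 -180.20699303    1.86066023] [ 0.53289574  0.17969323 -0.91851489] 11.9583
21.931506243807604 [ 519.25287488 -180.2548009     2.26738157] [-0.44147611  0.17456686  6.10583049]
22.203410391255723 [505.71837174  18.15051856  74.98208446] [ 0.09796669 -0.22991197 -0.78548818] 14.05
```

View pics/t4.png

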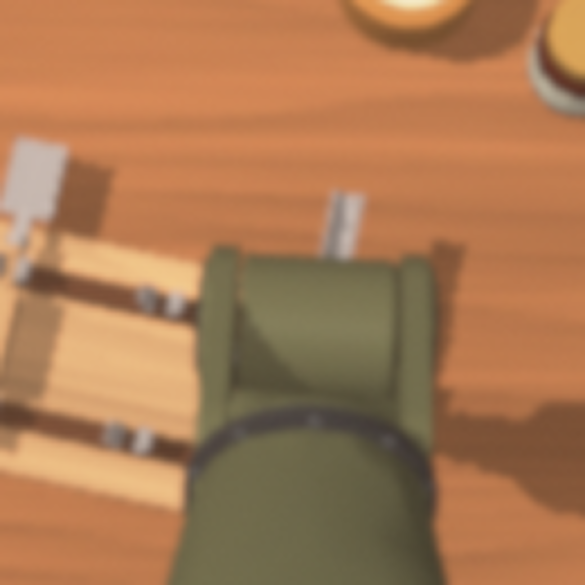

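View pics/s4.png

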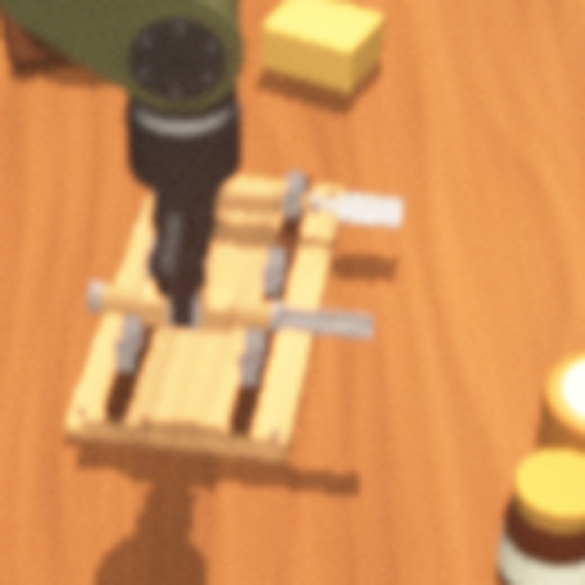

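```bash
cat > ov.py <<'E'
from h import *
def T3(p,loc,pitch=0):
    x,y,z,a=p;c,s=np.cos(a),np.sin(a);l=np.array(loc,float)
    return np.c_[x+c*l[:,0]-s*l[:,1],y+s*l[:,0]+c*l[:,1],z+l[:,2]+np.sin(pitch)*l[:,0]]
def polys(p,kind,pitch=0):
    g,n,w=(12,10,10) if kind=="iron" else (10,7,13)
    r=[[(-32,-g,g),(32,-g,g),(32,g,g),(-32,g,g)],[(-32,-g,-g),(32,-g,-g),(32,g,-g),(-32,g,-g)],[(-70,-n,0),(60,-n,0),(60,n,0),(-70,n,0)],[(60,-w,0),(130,-w,0),(130,w,0),(60,w,0)]]
    return [T3(p,q,pitch) for q in r]
def clips(F,col=(0,0,255)):
    x0,y0,a=F["rack"];r=[]
    for y,n in((-100,10),(0,7),(100,7)):
        for x in(-45,45): r.append(T3((x0,y0,28,a),[(x-7,y-n,0),(x+7,y-n,0),(x+7,y+n,0),(x-7,y+n,0)]))
    r+= [T3((x0,y0,12,a),[(-80,-160,0),(80,-160,0),(80,160,0),(-80,160,0)])]
    return r
def draw(c,box,k,P,name,col=(255,0,0)):
    x0,y0,x1,y1=box
    im=cv2.resize(c["image"][y0:y1,x0:x1],None,fx=k,fy=k,interpolation=cv2.INTER_CUBIC)
    for q in P: cv2.polylines(im,[np.round(((proj(c,q)-[x0,y0]+.5)*k-.5)).astype(int)],True,col,1)
    cv2.imwrite(name,im)
E
python3 - <<'E'
from ov import *
F=np.load("fit.npz");d=pickle.load(open("cam2.pkl","rb"))
P=polys((505.7,18.15,84.8,-.196),"iron")+clips(F)[-1:]
draw(d["side"],(195,145,285,215),8,P,"pics/o2s.png");draw(d["top"],(190,150,320,260),4.5,P,"pics/o2t.png")
E
```

```text
(no output)
```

View pics/o2s.png

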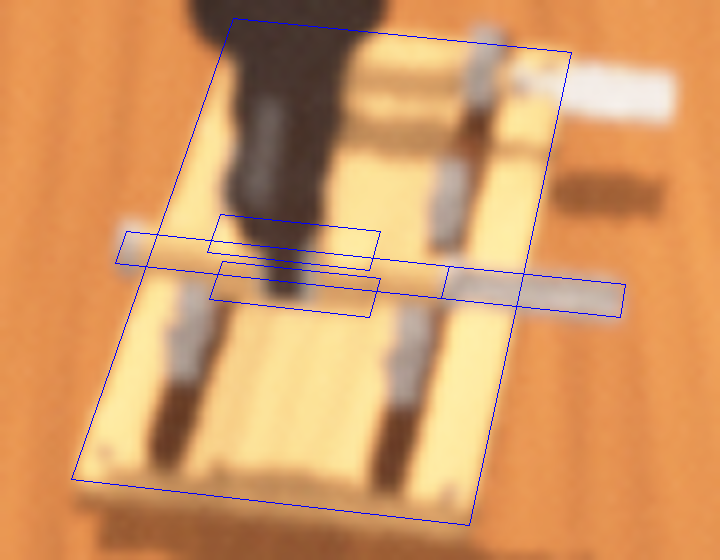

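View pics/o2t.png

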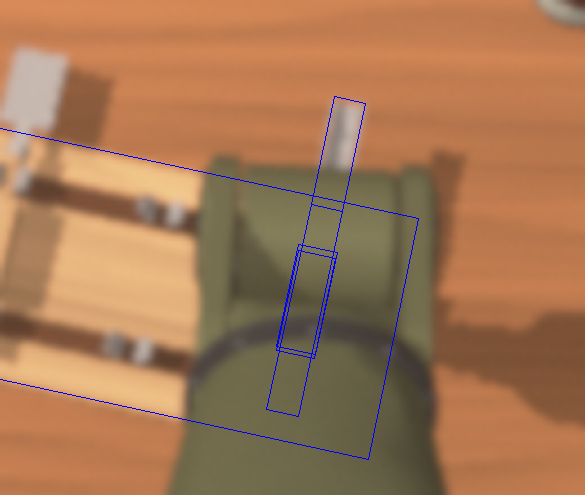

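Run:
```python
from rig import bot
from h import *
F=np.load("fit.npz")
p,a=seat(F,-100);p=p+[1,-.5]
f0=np.array(bot.read_state()["ft_force"])
def rep():
    s=bot.read_state();f=np.array(s["ft_force"])-f0
    c,n=np.cos(a),np.sin(a)
    print(np.round(s["ee_pos"],1),"f long/lat/z",round(f[0]*c+f[1]*n,1),round(-f[0]*n+f[1]*c,1),round(f[2],1),np.round(s["moment"],2),s["clock"])
bot.servo_line([p[0],p[1],66],ori(a),speed=60);rep()
print(bot.servo_line([p[0],p[1],40],ori(a),speed=40,until_force=6));rep()
```

```text
[506.2  18.   65.4] f long/lat/z 0.2 0.9 -1.6 [-0.05  0.01 -0.01] 14.45
True
[506.3  19.1  46.4] f long/lat/z 0.8 8.8 1.5 [ 1.1  -0.24 -0.05] 14.95
```

```bash
cat > pr.py <<'E'
from rig import bot
from h import *
F=np.load("fit.npz")
a=float(F["rack"][2]);c,n=np.cos(a),np.sin(a)
def rep(f0,pr=True):
    s=bot.read_state();f=np.array(s["ft_force"])-f0
    L=(f[0]*c+f[1]*n,-f[0]*n+f[1]*c,f[2])
    if pr: print(np.round(s["ee_pos"],1),"f long/lat/z",np.round(L,1),np.round(s["moment"],2),s["clock"])
    return s,L
def at(p,lo,la,z): return [p[0]+c*lo-n*la,p[1]+n*lo+c*la,z]
E
python3 - <<'E'
from pr import *
f0=np.array([.1,-.23,-.8]);p,_=seat(F,-100);p=p+[1,-.5]
rep(f0)
for la in (1.5,3,4.5):
    bot.servo_line(at(p,0,la,46.5),speed=40);bot.dwell(.1);print(la,end=' ');s,L=rep(f0)
    if L[1]<2.5: break
E
```

```text
[506.3  19.1  46.4] f long/lat/z [-0.1  7.8  1.3] [ 1.1  -0.24 -0.05] 14.95
1.5 [506.6  20.   46.3] f long/lat/z [-0.6  3.3  0.8] [ 0.48 -0.04 -0.08] 15.3
3 [506.9  21.2  46.5] f long/lat/z [-0.  -0.7  0.3] [-0.19  0.   -0.11] 15.65
```

Run:
```python
from pr import *
f0=np.array([.1,-.23,-.8]);p,_=seat(F,-100);p=p+[1,-.5]
for z in (40,36,32,29,27,25,23):
    r=bot.servo_line(at(p,0,2.7,z),speed=50,until_force=30);print(z,r,end=' ');s,L=rep(f0)
    if r: break
```

```text
40 False [507.6  20.9  40.1] f long/lat/z [ 4.8 -1.  -0.6] [-0.35 -0.93 -0.05] 15.9333
36 False [507.5  21.   35.9] f long/lat/z [ 7.1 -0.  -4.2] [-0.44 -1.13 -0.05] 16.1833
32 False [506.6  21.1  31.2] f long/lat/z [  6.5  -0.5 -10. ] [-0.31 -0.98 -0.03] 16.4333
29 False [506.4  21.1  28.5] f long/lat/z [ 2.1 -2.3 -6. ] [-0.38 -0.24 -0.13] 16.6833
27 False [506.6  21.1  28.1] f long/lat/z [-9.6 -4.  19.2] [-0.43  1.67 -0.12] 16.9333
25 False [506.7  21.1  27.9] f long/lat/z [-23.5  -7.9  48.4] [-0.44  4.07 -0.14] 17.1833
23 False [506.8  21.1  27.6] f long/lat/z [-37.2 -10.3  78.1] [-0.57  6.41 -0.15] 17.4333
```

Run:
```python
from pr import *
f0=np.array([.1,-.23,-.8]);p,_=seat(F,-100);p=p+[1,-.5]
bot.servo_line(at(p,0,2.7,28.3),speed=50);rep(f0)
bot.move_gripper(45);rep(f0)
bot.servo_line(at(p,0,2.7,100),speed=150)
i=F["fork"]
bot.move_gripper(50)
bot.move_to([i[0],i[1],60],ori(i[2]))
s,_=rep(f0)
d={}
for n_ in("top","side"):d[n_]=bot.read_camera(n_)
pickle.dump(d,open("cam3.pkl","wb"))
from ov import *
x0,y0,a_=F["rack"]
q,_=seat(F,-98);P=polys((q[0],q[1],38,a_),"iron")
draw(d["side"],(195,145,285,215),8,P,"pics/o3s.png");draw(d["top"],(180,150,310,260),5,P,"pics/o3t.png")
```

```text
[506.7  21.   28.3] f long/lat/z [-1.3 -3.1 -0.2] [-0.39  0.18 -0.14] 17.6917
[507.   21.2  28.2] f long/lat/z [-0.8  1.   0.1] [-0.02 -0.03  0.01] 18.0417
[ 541.1 -393.    60.3] f long/lat/z [-0.1  0.6  1.8] [ 0.02  0.02 -0.05] 20.4333
```

View pics/o3s.png

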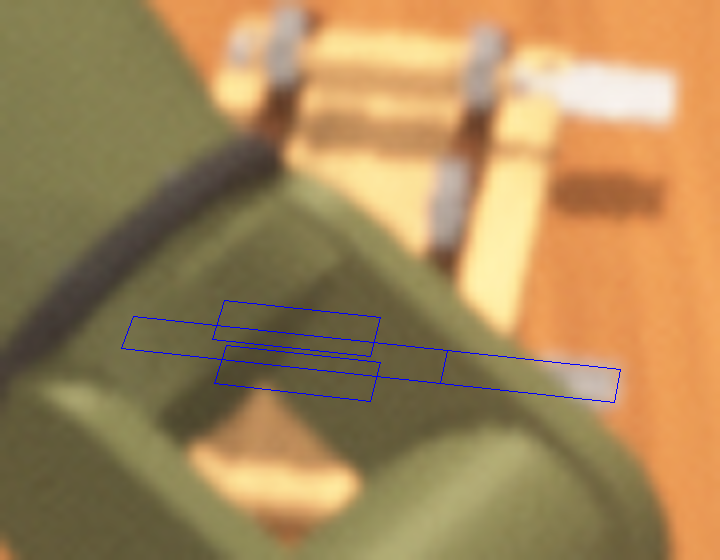

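View pics/o3t.png

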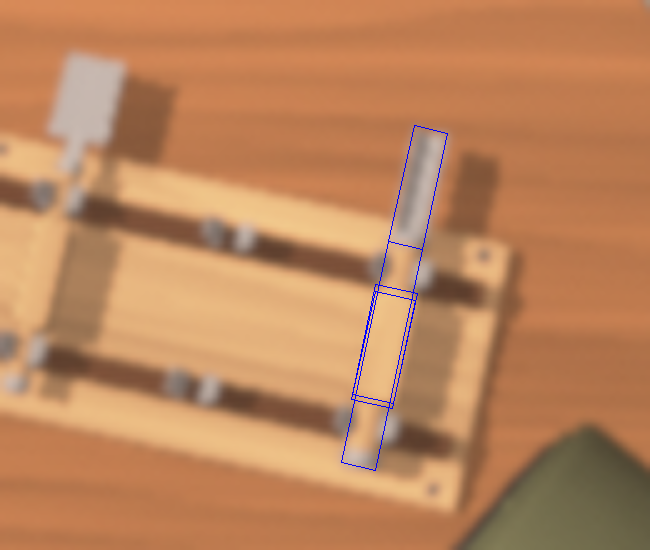

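The iron is seated at the rack's right end (tip at 430,130, pommel at 360,465 in the top crop), lying between its clip jaws with the blade to +x. The fork is next.

Run:
```python
from pr import *
i=F["fork"];z0=np.zeros(3)
print(bot.servo_line([i[0],i[1],1.2],speed=80,until_force=8));rep(z0)
bot.move_gripper(8,80)
s,_=rep(z0);print(s["grip_width"])
bot.servo_line([i[0],i[1],110],speed=150)
p,_=seat(F,0);p=p+[1,-.5]
bot.move_to(at(p,0,2.7,80),ori(a))
s,_=rep(z0);print(s["grip_width"])
d={}
for n_ in("top","side"):d[n_]=bot.read_camera(n_)
pickle.dump(d,open("cam4.pkl","wb"))
from ov import *
q=at(p,0,2.7,80);P=polys((q[0],q[1],89,a),"fork")
draw(d["side"],(195,135,285,205),8,P,"pics/o4s.png");draw(d["top"],(180,150,310,260),5,P,"pics/o4t.png")
```

```text
False
[ 540.7 -394.3    1.7] f long/lat/z [ 0.6 -0.4 -0.3] [ 0.05 -0.04 -0.  ] 21.4167
[ 540.8 -394.4    2.1] f long/lat/z [-1.7  0.7  5.2] [0.11 0.18 0.02] 21.8
17.614829261880185
[526.8 118.5  80.1] f long/lat/z [-0.   0.5 -0.5] [ 0.04  0.01 -0.01] 24.5417
17.898926720002553
```

View pics/o4s.png

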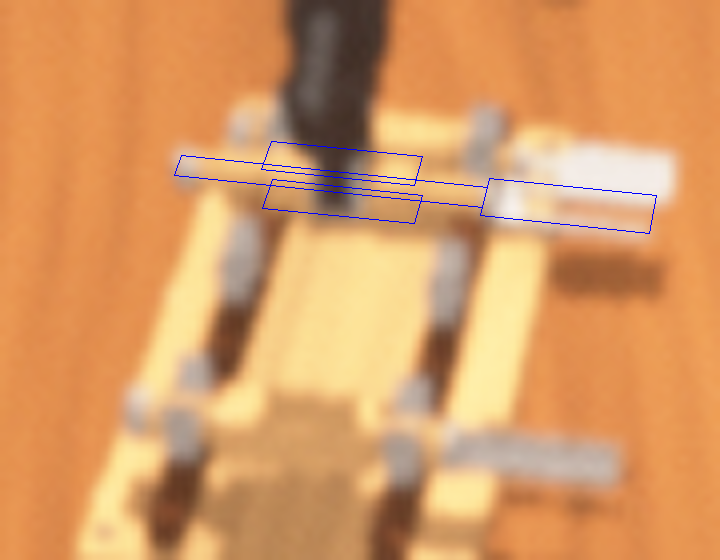

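View pics/o4t.png

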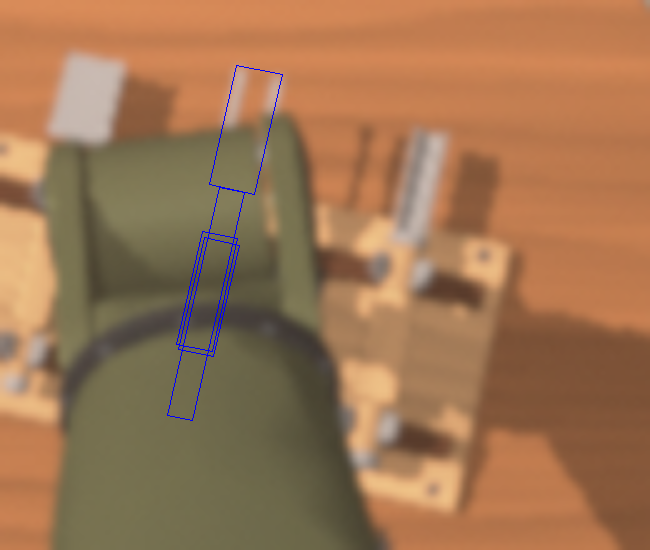

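Run:
```python
from pr import *
p,_=seat(F,0);p=p+[1,-.5]
s,_=rep(np.zeros(3));f0=np.array(s["ft_force"])
bot.servo_line(at(p,0,2.7,62),speed=60);rep(f0)
r=bot.servo_line(at(p,0,2.7,44),speed=40,until_force=6);print(r,end=' ');rep(f0)
```

```text
[526.7 118.5  80. ] f long/lat/z [ 0.6  0.3 -0.7] [-0.01 -0.   -0.01] 24.6417
[526.3 119.1  61.5] f long/lat/z [-1.5  0.8 -0.1] [-0.02 -0.03  0.02] 25.0917
False [526.4 119.2  44. ] f long/lat/z [-0.4 -0.8  0.1] [ 0.   -0.04  0.01] 25.6917
```

Run:
```python
from pr import *
p,_=seat(F,0);p=p+[1,-.5]
f0=np.array([.6,.2,-1.2]);la=2.7
for z in (41,38,35,32,30,28.5,27,26,25,24):
    r=bot.servo_line(at(p,0,la,z),speed=50,until_force=30);print(z,r,end=' ');s,L=rep(f0)
    if z>38 and abs(L[1])>3: la+=-0.3*L[1]*-1; print('la',la)
    if r or L[2]>30: break
```

```text
41 False [526.8 118.9  41.2] f long/lat/z [ 1.6 -4.   3.3] [-0.55 -0.18 -0.13] 25.9417
la 1.5143728003045238
38 False [527.1 118.3  38.8] f long/lat/z [2.6 0.8 6. ] [ 0.03 -0.53 -0.04] 26.1917
35 False [527.3 118.2  35.7] f long/lat/z [5.2 0.3 5. ] [-0.04 -1.   -0.04] 26.4417
32 False [526.7 118.2  32.1] f long/lat/z [ 5.9  1.5 -0.2] [-0.03 -1.06 -0.04] 26.6917
30 False [526.  118.1  29.5] f long/lat/z [ 5.   1.5 -6.2] [ 0.13 -0.83 -0.03] 26.9417
28.5 False [525.7 118.4  27.9] f long/lat/z [ 2.1  4.6 -7.1] [ 0.76 -0.58 -0.08] 27.1917
27 False [525.9 118.3  27. ] f long/lat/z [-1.6  4.3  1.1] [ 0.86  0.03 -0.12] 27.4417
26 False [526.  118.4  26.8] f long/lat/z [-8.   2.3 14.3] [ 0.71  1.13 -0.13] 27.6917
25 False [526.  118.4  26.7] f long/lat/z [-14.5   0.2  26.7] [ 0.53  2.17 -0.1 ] 27.9417
24 False [526.1 118.4  26.6] f long/lat/z [-20.3  -2.   40.3] [ 0.32  3.15 -0.1 ] 28.1917
```

Home at z = 26.7, against 27.1 predicted. The force dropped below zero before bottoming, which is a snap. I'll release, retreat and look.

Run:
```python
from pr import *
p,_=seat(F,0);p=p+[1,-.5]
bot.servo_line(at(p,0,1.5,27),speed=50)
bot.move_gripper(42)
bot.servo_line(at(p,0,1.5,110),speed=150)
bot.move_to([400,-330,250],ori(a))
d={}
for n_ in("top","side"):d[n_]=bot.read_camera(n_)
pickle.dump(d,open("cam5.pkl","wb"))
from ov import *
P=[]
for k,y in(("iron",-97.5),("fork",2.)):
    q,_=seat(F,y);P+=polys((q[0],q[1],38 if k=="iron" else 35,a),k)
for t_,PP in(("",[]),("o",P)):
    draw(d["side"],(195,135,285,205),8,PP,f"pics/f{t_}s.png");draw(d["top"],(160,150,290,260),5.5,PP,f"pics/f{t_}t.png")
print(bot.read_state()["clock"])
```

```text
31.3667
```

View pics/fs.png

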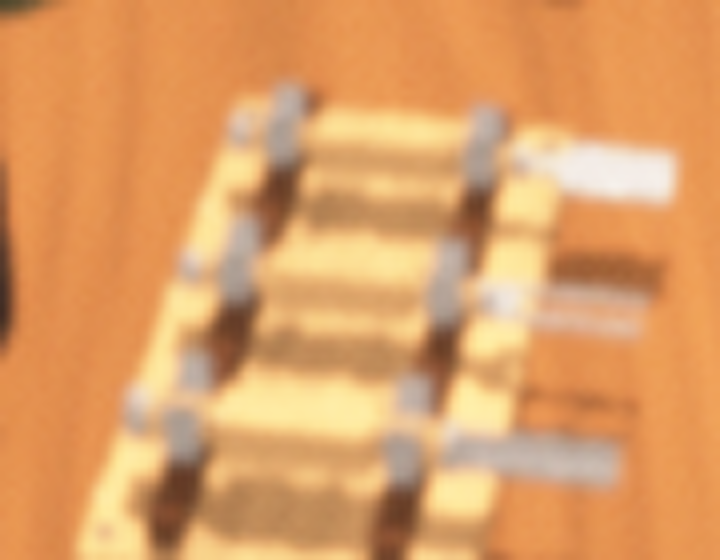

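View pics/fos.png

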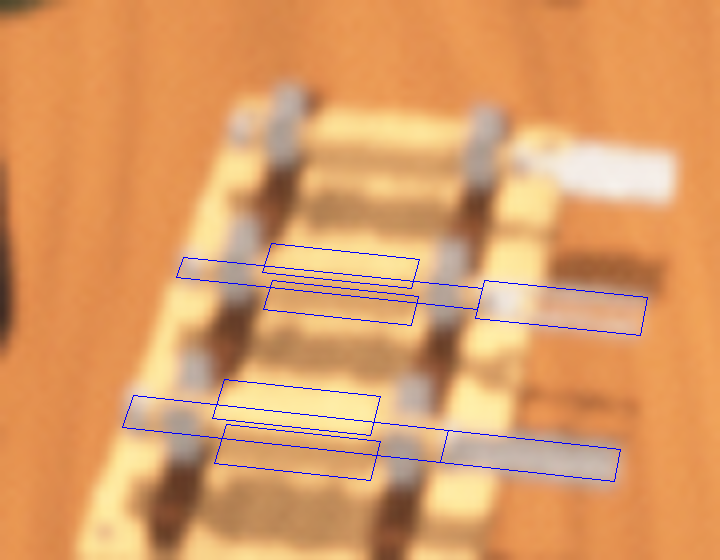

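View pics/fot.png

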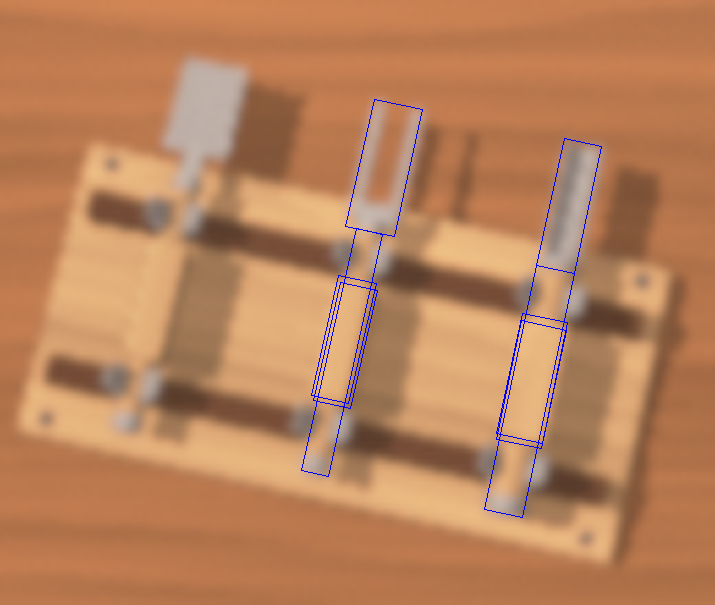

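The pictures show both tools in place. I'll probe each grip top near its front and rear ends, to check that neither end sits high.

Run:
```python
from pr import *
bot.move_gripper(5)
for k,y,la,zt in(("iron",-100,2.7,50),("fork",0,1.7,45)):
    p,_=seat(F,y);p=p+[1,-.5]
    bot.move_to(at(p,20,la,80),ori(a))
    for lo in(20,-20):
        bot.servo_line(at(p,lo,la,zt+16),speed=120)
        f0=np.array(bot.read_state()["ft_force"])
        r=bot.servo_line(at(p,lo,la,zt-12),speed=30,until_force=6);print(k,lo,r,end=' ');rep(f0)
        bot.servo_line(at(p,lo,la,zt+16),speed=150)
    bot.servo_line(at(p,-20,la,100),speed=150)
```

```text
iron 20 True [526.6  17.6  47. ] f long/lat/z [-1.7  3.2  6.5] [0.44 0.07 0.07] 34.2333
iron -20 True [487.4  25.2  47. ] f long/lat/z [-1.3 -0.5  5.2] [0.34 0.25 0.04] 35.6417
fork 20 True [545.8 113.8  42.4] f long/lat/z [-0.2 -4.   7.3] [-0.59  0.37 -0.02] 37.75
fork -20 True [506.5 121.6  42.1] f long/lat/z [-2.3 -4.5  9.5] [-0.7   0.56 -0.03] 39.1583
```

Run:
```python
from pr import *
bot.move_to([400,-330,250],ori(a))
d=bot.read_camera("top");s=bot.read_camera("side")
crop(d,60,80,360,290,2.6,"pics/end.png")
bot.dwell(.3);print(bot.read_state()["clock"])
```

```text
42.0167
```

View pics/end.png

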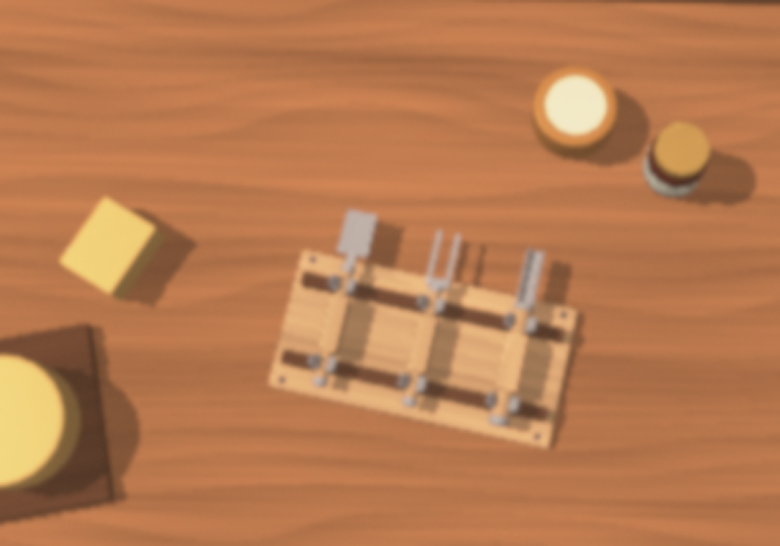

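All three tools are clipped and parallel, with blades to +x (spatula at 350,290, fork at 425,320, iron at 515,340). The jar, the cheeses and the spatula are where they were.

```bash
python3 -c "
from rig import bot
bot.finish_job()"
```

```text
the job is handed in; nothing more can be done
```

The iron is in the wide clips and the wooden fork is in the middle narrow clips, both with their working ends towards the rack's +x like the spatula. I handed the job in at about 42 s of the 64 s allowed; no verdict was reported.

**Checks that agreed:**
- **Snap-in:** on each press the force fell below zero, then the neck hit the rail top at the predicted height (iron 28 mm against 28.3, fork 26.7 mm against 27.1).
- **Level:** probing both ends of each grip gave 47.0 and 47.0 mm for the iron and 42.4 and 42.1 mm for the fork. The difference between the tools is about the expected 5 mm.
- **Bystanders:** in the last top picture the spatula, jar and cheeses look unmoved; I checked this by eye only.

**Checks that failed or disagreed:**
- **First grasp:** it missed, because the fingertips were not 19 mm ahead of the reported TCP. A touch on the counter at grasp opening put them about 3 mm behind it, and I used that figure afterwards. The iron did not move in that attempt.
- **Rack position:** the two cameras disagreed on the rack's sideways (y) position by 3 to 4 mm. I centred each tool by the sideways force in the clips instead.
- **Over-pressing:** the last step of pressing the iron reached about 78 N vertical force at the wrist, more than was needed but below the 120 N limit. The fork peaked at about 40 N.

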